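# Fit and clamp the blade cassette of a vegetable chopper

## Robot

A 6-joint arm with a two-finger parallel gripper is mounted at the origin on the work surface. World frame = base frame: x ahead of the robot, y to its left, z up, the work surface at z = 0. Lengths are in m, angles in rad, forces in N, time in s.
With the tool pointing down it reaches from about 0.3 to 0.775 m from the base axis. Payload 14.6 kg.
Tool frame: the origin (TCP) lies between the finger pads; the fingertips stand 14 mm ahead of it and the grasp point (between the pads) lies 5 mm behind it (robot.nose_length is the distance from the TCP to the fingertips, in m); z points along the fingers, y is the line along which they close (so a half turn about z gives the same grasp; the last joint's range is limited). The gripper opens to 85 mm and grips with 20 to 120 N. Pads are 22 mm wide; open, the fingers measure 114 mm over their backs; the gripper's body (76 mm by 85 mm) begins 54 mm behind the grasp point. The pads swing forward as they close: fully open they stand 13 mm farther back than shut.
Start: joints at [1.054, 0.3, 1.521, -0, 1.321, -0.067], TCP at [0.239, 0.495, 0.245] pointing down, gripper open.
Joint ranges: [-3.03, 3.03], [-0.79, 2.21], [0.23, 2.52], [-1.04, 4.18], [0, 3.07], [-2.55, 2.55]. Speed limits (rad/s): [2.22, 2.22, 2.57, 3.14, 3.14, 3.14].

## Interface

Orientations are given as a rotation vector (axis times angle).
In Python, from workcell import robot, grab_frame, workorder, find_in, tip_of gives the robot as it stands. The module is installed in compiled form; this text tells all that it offers.
- The arm moves only by the tool servo_tool, never from a script. Its argument "commands" is a list that holds one entry, the list of rows, each a list of 7 numbers: the shift along the tool's x, y, z in m, then the turn, a rotation vector about the tool's x, y, z in degrees, then the finger opening in m, from 0 to 0.0854. A call has 1 to 8 rows; each row shifts and turns the commanded pose from where the row before left it, along the tool's axes as they then stand; what a row does not reach is not made up. A row lasts 1/12 s, in which the tool goes at most 41.7 mm and 7.16 degrees, less where a joint would pass 70% of its speed; a pose out of reach is approached as far as the arm can. A call is refused whole if a number of a shift passes 0.0417 or a number of a turn 7.16, either way. A call with a gripper value outside its range is refused whole. The fingers move at their own pace and stop on an object; "newtons" is the grip in N (left out, the last holds). Time passes only in rows, so rows that do not move let the fingers close. It gives the time, the measured TCP pose, the force, the opening and the grip force at its end, in the units of the state.
- robot.get_state(): the state, without advancing time (a new reading comes with each control period).
- grab_frame(name): name is "side" or "top" or "wrist"; returns a dict with "image" (400x640x3 uint8, red, green, blue), "fx", "fy", "cx", "cy" (pixels), "rvec" (rotation vector, rad) and "tvec" (3), from world to camera coordinates, as OpenCV has them. Camera axes: x right, y down, z forward; pixel columns grow to the right and rows downward; lengths in m; the calibration is good to about 2 mm. A picture is of the moment at which its call begins. There is no depth.
- workorder.hand_in(): hands the job in; it is judged then, once.
Trained networks look in the newest picture that a camera, given by its name, has taken for a name from the list of things; names that differ only in an ending like _2 or _b are one class to them, and where a whole thing is asked for, a point or a joint stands for the part that bears it (a point fixed in the world has none). Each returns a list of dicts, best first, with "conf" (0 to 1); they miss things now and then, are a little off and sometimes report something else, mostly with a low value. They report only what shows in the picture. A call takes as long as a camera call. They do not tell look-alikes from the thing itself.
- find_in(query, camera): "box" ([left, top, right, bottom] as shares, 0 to 1, of the picture: columns of its width, rows of its height, round what is visible of it).
- tip_of(query, camera): "location" ([column, row] as shares, 0 to 1, of the picture: columns of its width, rows of its height: a listed point, or the origin of a listed thing).
The state is a dict: "time": time; "joint_pos": joint angles; "dq": joint speeds; "effort": joint torques, N m; "tool_pos": TCP position; "tcp_rot": TCP orientation; "ft_force": force on the tool from outside, world axes, zero at the start; "ft_torque": the same for the moment, N m; "finger_gap": finger opening in m; "gripper_force": force on a finger pad.
Only numpy, scipy, OpenCV 4.12 (cv2) and the standard library are available. Lean on these libraries where they do the work, as an engineer would, in place of code of your own. Each camera call takes 0.05 s, during which the arm holds its last target. There are 200 camera calls.

## Task

The blade cassette of the vegetable chopper has been left pulled part way out. Push it gently all the way home against its back stop, then turn the wing screw beside the feed collar clockwise until it clamps the cassette finger-tight: go on past the first touch until it has clearly stiffened, but do not force it. Do not ram the cassette, keep the fingers from pressing on the feed collar, do not shift the other things on the counter, and leave the screw tight and the cassette home.

Things in the scene. Friction and masses are not known exactly. Their poses are not given: they have to be found in the camera images.
- chopper: Fixed countertop vegetable chopper: aluminium bed 170 by 200 mm on legs. Origin on the counter under the centre of the blade opening; x: the way the cassette slides home (away from the robot at yaw 0), y left, z up. Side rails (tops 116 mm up, inner faces at y = -84 and +84) guide the cassette on ledges 100 mm up. A pusher lever leans out over the left rail (+y), 300 mm high: keep clear.
- cassette: Loose steel blade cassette, a flat frame 150 (x) by 164 (y) by 12 mm with a blade grid, 0.4 to 0.7 kg, between the rails with 2 mm play each side, drawn 15 to 40 mm out towards the robot. Origin: centre of its underside, axes as the chopper's. Home when its origin is over the chopper's origin and its rear edge meets the back stop. Sliding takes 3 to 9 N, up to 14 N to start.
- lip (a point): Middle of the front face (towards -x) of the cassette's upturned front lip, 24 mm above the cassette's underside. The lip is 8 mm thick, 60 mm wide (y), its top 10 mm above this point. Push here along chopper +x. When home this point is at x = -83, y = 0, z = 124 mm of the chopper. Nothing stands in front of the lip.
- stop: The fixed aluminium bar across the rear of the bed that stops the cassette: its front face is at chopper x = +75 mm, top 118 mm up. Origin and axes as the chopper's.
- collar: The fixed thin square sheet-steel feed collar around the blade opening: 80 by 80 mm outside, centred on the chopper's origin, from 116 to 167 mm up (cassette slides below it). Origin and axes as the chopper's. Its right wall (outer face at chopper y = -40 mm) stands 31 mm from the wing screw's axis.
- wing_grip (a point): Middle of the black wing of the clamp screw, on its vertical axis at chopper x = 0, y = -71 mm, about 165 mm up. A flat upright blade 50 mm long, 8 mm thick, 26 mm high (13 above and below this point); hub and lug below: fingertips at most 16 mm below this point. Site x along the blade's length, y across its thickness, z up. Its ends pass 6 mm from the feed collar as it turns.
- wing (a joint): Angle of the wing screw, rad, grows clockwise seen from above (tightening); starts at -0.25 to -0.05, limits -0.3 and 2.6. At 0 the blade lies 0.3 rad anticlockwise of chopper y. Sinks 3 mm per rad. Turns with 0.03 Nm until its foot touches the cassette, at 0.07 to 0.93 (unknown); then torque climbs by about 1.1 Nm per rad. Finger-tight: 0.2 to 0.35 Nm, 0.2 to 0.3 rad past touch. Stays where left.
- foot: The steel foot of the wing screw, a disc 22 mm across under the lug, which bears on the cassette's right-hand flange; origin on the screw axis at the lug's foot. Hidden under the lug.
- spare: Bystander: a spare cassette with coarser grid, same outside size, lying flat on the counter to the left.
- sauce_a: Bystander: sauce bottle 54 mm wide, 185 mm high with a pointed cap, to the right of the chopper. Origin at its foot.
- sauce_b: Bystander: another such bottle, farther right.
- sauce_c: Bystander: another such bottle, farther right.
- brush: Bystander: cleaning brush lying beside the chopper, on its right.
- cup: Bystander: open plastic cup, 84 mm wide, 100 mm high, near front right.
- jar: Bystander: closed jar, 72 mm wide, 100 mm high, near front left.
- tin: Bystander: tin, 74 mm wide, 110 mm high, left.
Not all that is in view belongs to the job. What is shaped like the cassette but blue or brown is not meant.

How it is judged:
By the outcome, as a careful person would: the job done as asked, in the order asked, and still so for the second after the job is handed in, with the robot touching nothing.
It also fails if it takes over 67 s, if anything falls off the work surface, if the arm or the gripper's body presses on something with over 40 N, if the wrist force passes 120 N, or if a joint passes its speed limit or range.

## Working session

There is one attempt and no reset: what is moved stays moved. The work goes in short steps, Python scripts to look and compute and a tool call to move; the robot and the scene stay as the last step left them, time stands still between calls to the robot, and variables do not carry over. Pictures are saved under pics/ and viewed, at most 10 in all, crops included, and the job is handed in when it is done.

Besides the shell and the picture viewer there is one more tool, called by a JSON object that holds its "fn" and its "kwargs", one argument or row to a line. servo_tool: Moves the arm, as the interface text tells. Its arguments: {"type":"object","properties":{"commands":{"type":"array","items":{"type":"array","items":{"type":"array","items":{"type":"number"}}}},"newtons":{"type":"number"}},"required":["commands"]}

```bash
mkdir -p pics; cat > h.py <<'E'
import numpy as np, cv2
from workcell import robot, grab_frame, workorder, find_in, tip_of
from scipy.spatial.transform import Rotation as R
def save(f,n): cv2.imwrite('pics/'+n, cv2.cvtColor(f['image'],cv2.COLOR_RGB2BGR))
def ray(f,px):
    M=R.from_rotvec(np.ravel(f['rvec'])).as_matrix(); t=np.ravel(f['tvec'])
    d=M.T@np.array([(px[0]-f['cx'])/f['fx'],(px[1]-f['cy'])/f['fy'],1]); return -M.T@t, d
def at_z(f,px,z):
    o,d=ray(f,px); return o+d*(z-o[2])/d[2]
def proj(f,P):
    p,_=cv2.projectPoints(np.array(P,float).reshape(-1,1,3),np.ravel(f['rvec']),np.ravel(f['tvec']),np.array([[f['fx'],0,f['cx']],[0,f['fy'],f['cy']],[0,0,1.]]),None); return p[:,0]
def tri(rs):
    A=0;b=0
    for o,d in rs:
        d=d/np.linalg.norm(d);P=np.eye(3)-np.outer(d,d);A=A+P;b=b+P@o
    return np.linalg.solve(A,b)
E
python3 - <<'E'
from h import *
print({k:np.round(v,3) for k,v in robot.get_state().items()})
F={}
for c in ['top','side']:
    f=F[c]=grab_frame(c); save(f,c+'0.png'); print(c,f['fx'],f['rvec'],f['tvec'])
    for q in ['lip','wing_grip','collar','stop','chopper','cassette']:
        print(c,q,[(round(r['conf'],2),np.round(np.array(r['location'])*[640,400],1).tolist()) for r in tip_of(q,c)[:3]])
E
```

```text
{'time': np.float64(0.0), 'joint_pos': array([ 1.054,  0.3  ,  1.522,  0.   ,  1.321, -0.067]), 'dq': array([-0.   , -0.   ,  0.002, -0.   ,  0.001, -0.   ]), 'effort': array([-1.0000e-03, -5.4350e+01, -3.6179e+01, -0.0000e+00,  4.0000e-03,
       -0.0000e+00]), 'tool_pos': array([0.239, 0.495, 0.245]), 'tcp_rot': array([-7.000e-01, -3.062e+00,  2.000e-03]), 'ft_force': array([1.312, 0.383, 0.422]), 'ft_torque': array([ 0.031, -0.046, -0.054]), 'gripper_force': np.float64(0.0), 'finger_gap': np.float64(0.085)}
top 389.9107265424462 [ 2.20325153 -2.15528382  0.09147357] [0.02132964 0.49510647 1.08015   ]
top lip [(0.84, [318.0, 174.4]), (0.79, [435.8, 261.0]), (0.66, [275.0, 238.6])]
top wing_grip [(0.47, [349.9, 132.2])]
top collar [(0.95, [324.5, 141.2])]
top stop [(0.2, [178.9, 190.2])]
top chopper [(0.66, [325.0, 144.1])]
top cassette [(0.83, [325.7, 142.3]), (0.75, [299.0, 222.8]), (0.58, [416.2, 285.8])]
side 431.56860632172487 [ 2.236627   -0.58328104  0.2604448 ] [-0.42409669  0.24453763  1.20705349]
side lip [(0.71, [318.9, 310.5]), (0.68, [325.9, 185.4]), (0.57, [265.6, 206.0])]
side wing_grip [(0.52, [370.5, 179.6])]
side collar [(0.63, [324.0, 185.5])]
side stop []
side chopper [(0.88, [354.8, 201.4])]
side cassette [(0.79, [350.3, 189.3]), (0.76, [285.7, 216.3]), (0.66, [287.2, 312.6])]
```

View pics/top0.png

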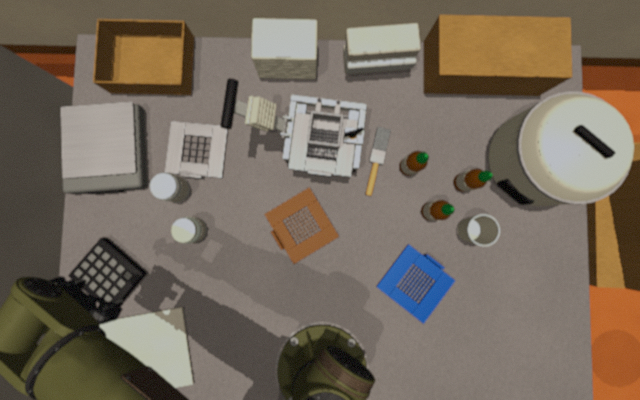

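View pics/side0.png

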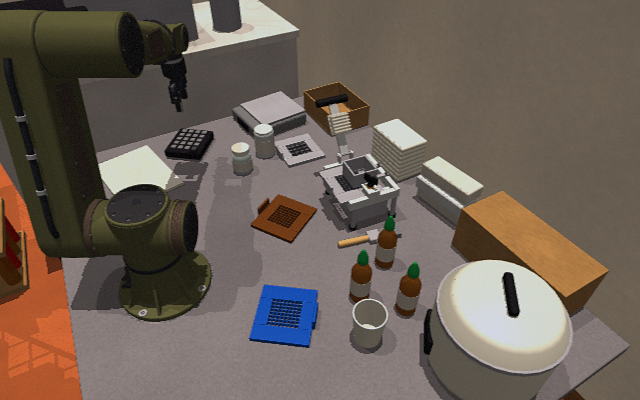

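Both views show the chopper at top (325,140) / side (355,190). The candidates for the cassette are the steel one in the chopper (lip at top (318,174)), the brown one at (300,223), the blue one at (416,284) and the spare at (195,150). By the description I choose the steel one between the rails; the black wing is at top (352,132).

```bash
python3 - <<'E'
from h import *
f=grab_frame('top'); s=grab_frame('side')
lip=at_z(f,(318,174.4),.124); w=at_z(f,(349.9,132.2),.165); 
print('lip',lip,'wing',w,'chop',at_z(f,(325,144.1),0),at_z(f,(324.5,141.2),0), 'cass',at_z(f,(325.7,142.3),.1))
print('side wing',at_z(s,(370.5,179.6),.165),'tri',tri([ray(f,(349.9,132.2)),ray(s,(370.5,179.6))]), 'side lip',at_z(s,(325.9,185.4),.124),'side chop',at_z(s,(354.8,201.4),0))
im=cv2.cvtColor(f['image'],cv2.COLOR_RGB2BGR)[85:190,265:385]
a=cv2.resize(im,None,fx=5,fy=5,interpolation=cv2.INTER_CUBIC)
cv2.imwrite('pics/crop1.png',a)
E
```

```text
lip [0.52906802 0.02135361 0.124     ] wing [ 0.63111696 -0.05517235  0.165     ] chop [0.63385101 0.00153119 0.        ] [0.6423618  0.00315071 0.        ] cass [0.61808024 0.00251431 0.1       ]
side wing [ 0.62783239 -0.06618387  0.165     ] tri [ 0.63433824 -0.056491    0.15508908] side lip [0.52337411 0.01710092 0.124     ] side chop [ 6.40760862e-01  2.28326271e-02 -1.11022302e-16]
```

View pics/crop1.png

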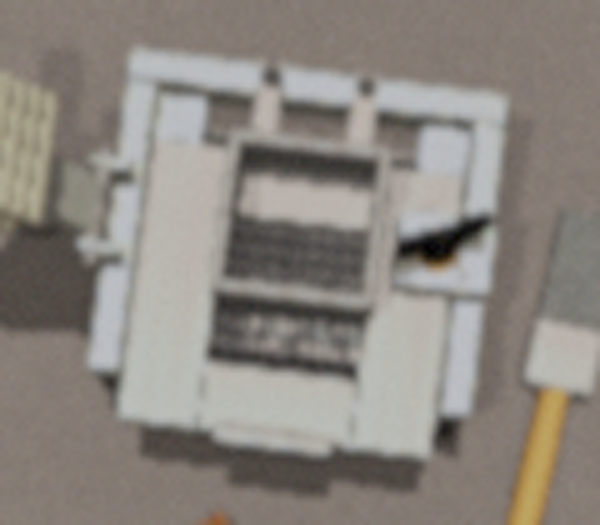

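The crop confirms the choice: collar rim corners at crop (232,138), (388,152), (372,303) and (212,292), the steel lip at (215–332, 440) with the cassette drawn out, and the black wing at (400,253)–(492,217).

```bash
python3 - <<'E'
from h import *
f=grab_frame('top')
c=lambda u,v,z: at_z(f,(265+u/5-.4,85+v/5-.4),z)[:2]
K=[c(*p,.167) for p in [(232,136),(390,150),(374,305),(210,293)]]
print('collar',np.mean(K,0)); 
for i in range(4): d=K[(i+1)%4]-K[i]; print(np.linalg.norm(d),np.degrees(np.arctan2(d[1],d[0])))
for a,b,z in [((130,50),(508,95),.118),((508,95),(472,415),.116),((212,438),(332,452),.134),((130,50),(90,370),.116),((400,253),(492,217),.178)]:
    A,B=c(*a,z),c(*b,z);d=B-A; print(A,B,(A+B)/2,np.linalg.norm(d),np.degrees(np.arctan2(d[1],d[0])))
s=robot.get_state(); print(s['time'],R.from_rotvec(s['tcp_rot']).as_matrix().round(3))
E
```

```text
collar [0.6379517  0.00710004]
0.07890751976824299 -93.8815962881222
0.0785721917892263 175.12618032824162
0.08125233201684762 87.03568779480563
0.07994660879174287 -6.530663788484904
[0.73921107 0.09764489] [ 0.71951043 -0.10113246] [ 0.72936075 -0.00174378] 0.1997512214900106 -95.66004722071648
[ 0.72014336 -0.10139919] [ 0.55017276 -0.0845606 ] [ 0.63515806 -0.09297989] 0.17080264764776149 174.34230061791015
[0.53281041 0.04952642] [ 0.52699858 -0.01158073] [0.52990449 0.01897285] 0.06138291028361045 -95.43299227478968
[0.73988343 0.09777593] [0.56932483 0.11397074] [0.65460413 0.10587334] 0.17132572742591465 174.57593819146632
[ 0.62025604 -0.04111668] [ 0.639186   -0.08594111] [ 0.62972102 -0.0635289 ] 0.048657713230636744 -67.10500635998997
0.85 [[-0.901  0.435  0.   ]
 [ 0.435  0.901 -0.   ]
 [-0.    -0.    -1.   ]]
```

{"fn": "servo_tool", "kwargs": {
  "commands": [
    [[-0.03, -0.023, 0, 0, 0, 0, 0], [-0.03, -0.023, 0, 0, 0, 0, 0], [-0.03, -0.023, 0, 0, 0, 0, 0], [-0.03, -0.023, 0, 0, 0, 0, 0], [-0.03, -0.023, 0, 0, 0, 0, 0], [-0.03, -0.023, 0, 0, 0, 0, 0], [-0.03, -0.023, 0, 0, 0, 0, 0], [-0.03, -0.023, 0, 0, 0, 0, 0]]
  ],
  "newtons": 40
}}

```text
time: 1.52
tool_pos: [0.3757, 0.2235, 0.2455]
tcp_rot: [0.7, 3.062, 0.001]
ft_force: [0.5, 0.5, 0.1]
finger_gap: 0.0003
gripper_force: 0.0
```

{"fn": "servo_tool", "kwargs": {
  "commands": [
    [[-0.03, -0.0225, 0, 0, 0, 0, 0], [-0.03, -0.0225, 0, 0, 0, 0, 0], [-0.03, -0.0225, 0, 0, 0, 0, 0], [-0.03, -0.0225, 0, 0, 0, 0, 0], [-0.03, -0.0225, 0, 0, 0, 0, 0], [-0.03, -0.0225, 0, 0, 0, 0, 0], [0, 0, 0, 0, 0, -6.7, 0], [0, 0, 0, 0, 0, -6.7, 0]]
  ]
}}

```text
time: 2.18
tool_pos: [0.4792, 0.0236, 0.245]
tcp_rot: [-0.336, -3.123, 0.0]
ft_force: [0.0, 0.4, -0.2]
finger_gap: -0.0005
gripper_force: 0.0
```

{"fn": "servo_tool", "kwargs": {
  "commands": [
    [[0, 0, 0, 0, 0, -6.8, 0], [0, 0, 0.03, 0, 0, 0, 0], [0, 0, 0.03, 0, 0, 0, 0], [0, 0, 0, 0, 0, 0, 0]]
  ]
}}

```text
time: 2.52
tool_pos: [0.4766, 0.0254, 0.1808]
tcp_rot: [-0.153, -3.131, 0.0]
ft_force: [-0.4, 0.4, -0.3]
finger_gap: -0.0002
gripper_force: 0.0
```

```bash
python3 - <<'E'
from h import *
f=grab_frame('wrist'); save(f,'w1.png'); t=grab_frame('top')
for q,z in [('lip',.124),('wing_grip',.165),('collar',0)]:
    for r in tip_of(q,'wrist')[:2]:
        p=np.array(r['location'])*[640,400]; print(q,r['conf'],p,at_z(f,p,z))
c=R.from_euler('z',-5.6,degrees=True).as_matrix(); o=np.array([.637,.007,0])
print(proj(f,[o+c@[x,y,z] for x,y,z in [(-.108,.03,.134),(-.108,-.03,.134),(-.04,.04,.167),(-.04,-.04,.167),(.04,.04,.167)]]).round())
E
```

```text
lip 0.75 [453.312  22.32 ] [0.37322399 0.1003747  0.124     ]
[[373. 308.]
 [277. 307.]
 [393. 444.]
 [256. 444.]
 [387. 539.]]
```

View pics/w1.png

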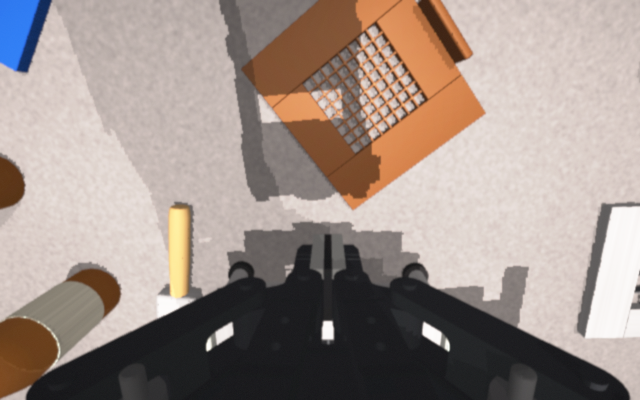

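The wrist view shows only the brown look-alike at (370,100), because the fingers hide the lip. I'll go on by force.

{"fn": "servo_tool", "kwargs": {
  "commands": [
    [[0, 0, 0.027, 0, 0, 0, 0], [0, 0, 0.027, 0, 0, 0, 0], [-0.008, 0, 0, 0, 0, 0, 0], [-0.008, 0, 0, 0, 0, 0, 0], [-0.008, 0, 0, 0, 0, 0, 0], [-0.004, 0, 0, 0, 0, 0, 0], [-0.002, 0, 0, 0, 0, 0, 0], [0, 0, 0, 0, 0, 0, 0]]
  ]
}}

```text
time: 3.43
tool_pos: [0.5093, 0.0224, 0.1321]
tcp_rot: [0.153, 3.137, -0.0]
ft_force: [0.1, -0.0, 0.5]
finger_gap: -0.0002
gripper_force: 0.0
```

{"fn": "servo_tool", "kwargs": {
  "commands": [
    [[-0.002, 0, 0, 0, 0, 0, 0], [-0.002, 0, 0, 0, 0, 0, 0], [-0.002, 0, 0, 0, 0, 0, 0], [-0.002, 0, 0, 0, 0, 0, 0]]
  ]
}}

```text
time: 3.77
tool_pos: [0.5166, 0.0217, 0.1314]
tcp_rot: [0.153, 3.138, -0.0]
ft_force: [1.0, -0.0, 1.3]
finger_gap: -0.0002
gripper_force: 0.0
```

```bash
python3 - <<'E'
from h import *
s=grab_frame('side'); save({'image':cv2.resize(s['image'][130:270,260:440],None,fx=4,fy=4,interpolation=2)},'s1.png')
E
```

```text
(no output)
```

View pics/s1.png

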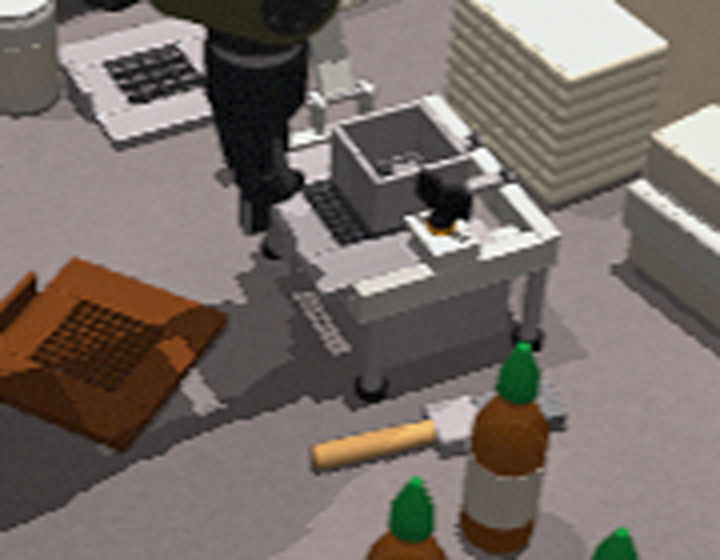

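The side view shows the closed fingers at the lip (crop (265,200)), not yet in contact, with the collar and wing clear. I'll push slowly.

{"fn": "servo_tool", "kwargs": {
  "commands": [
    [[-0.001, 0, 0.003, 0, 0, 0, 0], [-0.0015, 0, 0, 0, 0, 0, 0], [-0.0015, 0, 0, 0, 0, 0, 0], [-0.0015, 0, 0, 0, 0, 0, 0]]
  ]
}}

```text
time: 4.15
tool_pos: [0.5219, 0.0212, 0.128]
tcp_rot: [-0.153, -3.137, -0.0]
ft_force: [-2.0, 0.3, -1.0]
finger_gap: -0.0004
gripper_force: 1.0
```

{"fn": "servo_tool", "kwargs": {
  "commands": [
    [[-0.0015, 0, 0, 0, 0, 0, 0], [-0.0015, 0, 0, 0, 0, 0, 0], [-0.0015, 0, 0, 0, 0, 0, 0], [-0.0015, 0, 0, 0, 0, 0, 0]]
  ]
}}

```text
time: 4.48
tool_pos: [0.5281, 0.0206, 0.1282]
tcp_rot: [-0.153, -3.138, -0.0]
ft_force: [-1.6, -0.5, -1.6]
finger_gap: -0.0002
gripper_force: 1.0
```

{"fn": "servo_tool", "kwargs": {
  "commands": [
    [[-0.0015, 0, 0, 0, 0, 0, 0], [-0.0015, 0, 0, 0, 0, 0, 0], [-0.0015, 0, 0, 0, 0, 0, 0], [-0.0015, 0, 0, 0, 0, 0, 0]]
  ]
}}

```text
time: 4.82
tool_pos: [0.534, 0.02, 0.1283]
tcp_rot: [0.153, 3.138, -0.0]
ft_force: [-1.6, -0.4, -1.4]
finger_gap: -0.0001
gripper_force: 1.0
```

{"fn": "servo_tool", "kwargs": {
  "commands": [
    [[-0.0015, 0, 0, 0, 0, 0, 0], [-0.0015, 0, 0, 0, 0, 0, 0], [-0.001, 0, 0, 0, 0, 0, 0], [-0.001, 0, 0, 0, 0, 0, 0]]
  ]
}}

```text
time: 5.15
tool_pos: [0.539, 0.0195, 0.1283]
tcp_rot: [-0.153, -3.138, 0.0]
ft_force: [-1.8, -0.3, -1.0]
finger_gap: 0.0001
gripper_force: 1.1
```

```bash
python3 - <<'E'
from h import *
s=grab_frame('top'); save({'image':cv2.resize(s['image'][85:190,265:385],None,fx=5,fy=5,interpolation=2)},'t2.png')
print(robot.get_state()['ft_force'])
E
```

```text
[-0.12625171  0.82727426 -0.57246575]
```

View pics/t2.png

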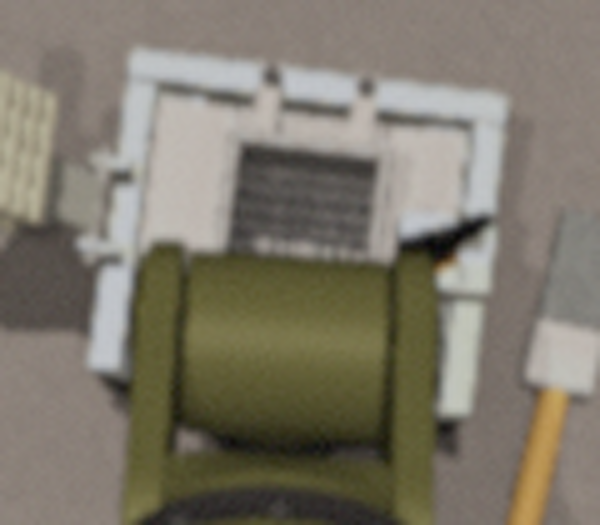

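The cassette is sliding: its rear edge at crop row 100–115 is a few mm short of the stop. I'll continue in small steps.

{"fn": "servo_tool", "kwargs": {
  "commands": [
    [[-0.001, 0, 0, 0, 0, 0, 0], [-0.001, 0, 0, 0, 0, 0, 0], [-0.001, 0, 0, 0, 0, 0, 0]]
  ]
}}

```text
time: 5.45
tool_pos: [0.5419, 0.0192, 0.1283]
tcp_rot: [-0.153, -3.138, 0.0]
ft_force: [-2.1, 0.5, -0.9]
finger_gap: 0.0001
gripper_force: 1.2
```

{"fn": "servo_tool", "kwargs": {
  "commands": [
    [[-0.001, 0, 0, 0, 0, 0, 0], [-0.0005, 0, 0, 0, 0, 0, 0], [-0.0005, 0, 0, 0, 0, 0, 0]]
  ]
}}

```text
time: 5.7
tool_pos: [0.5439, 0.019, 0.1283]
tcp_rot: [-0.153, -3.138, 0.0]
ft_force: [-3.2, 1.4, -0.3]
finger_gap: 0.0001
gripper_force: 1.4
```

{"fn": "servo_tool", "kwargs": {
  "commands": [
    [[-0.0005, 0, 0, 0, 0, 0, 0], [-0.0005, 0, 0, 0, 0, 0, 0], [-0.0005, 0, 0, 0, 0, 0, 0]]
  ]
}}

```text
time: 5.95
tool_pos: [0.5449, 0.019, 0.1283]
tcp_rot: [-0.153, -3.136, -0.0]
ft_force: [-12.0, 2.4, 5.9]
finger_gap: 0.0001
gripper_force: 5.9
```

{"fn": "servo_tool", "kwargs": {
  "commands": [
    [[-0.0005, 0, 0, 0, 0, 0, 0], [0, 0, 0, 0, 0, 0, 0]]
  ]
}}

```text
time: 6.12
tool_pos: [0.5449, 0.0191, 0.1283]
tcp_rot: [-0.152, -3.135, -0.0]
ft_force: [-12.3, 1.2, 7.5]
finger_gap: -0.0001
gripper_force: 6.5
```

{"fn": "servo_tool", "kwargs": {
  "commands": [
    [[-0.0005, 0, 0, 0, 0, 0, 0], [0, 0, 0, 0, 0, 0, 0]]
  ]
}}

```text
time: 6.28
tool_pos: [0.545, 0.0192, 0.1283]
tcp_rot: [-0.152, -3.134, -0.0]
ft_force: [-16.8, 2.7, 9.2]
finger_gap: 0.0
gripper_force: 8.6
```

{"fn": "servo_tool", "kwargs": {
  "commands": [
    [[0.01, 0, 0, 0, 0, 0, 0.0], [0.02, 0, 0, 0, 0, 0, 0.0], [0.0, 0, -0.035, 0, 0, 0, 0.04], [0, 0, -0.035, 0, 0, 0, 0.04], [0.035, 0, -0.035, 0, 0, 0, 0.04], [0.035, 0, 0, 0, 0, 0, 0.04], [0, 0, 0, 0, 0, 0, 0.04]]
  ]
}}

```text
time: 6.87
tool_pos: [0.449, 0.0284, 0.229]
tcp_rot: [0.152, 3.136, 0.0]
ft_force: [-0.0, -0.5, 0.0]
finger_gap: 0.0401
gripper_force: 0.0
```

```bash
python3 - <<'E'
from h import *
s=grab_frame('top'); save({'image':cv2.resize(s['image'][85:190,265:385],None,fx=5,fy=5,interpolation=2)},'t3.png')
d=grab_frame('side')
for c,f in (('top',s),('side',d)):
  for q,z in [('wing_grip',.165),('lip',.124)]:
    for r in tip_of(q,c)[:1]:
        p=np.array(r['location'])*[640,400]; print(c,q,r['conf'],p,at_z(f,p,z))
st=robot.get_state(); print(st['joint_pos'],st['tool_pos'],st['time'])
E
```

```text
top wing_grip 0.51 [349.888 132.4  ] [ 0.63061174 -0.05514971  0.165     ]
top lip 0.83 [435.2 264.2] [ 0.30788089 -0.27855503  0.124     ]
side wing_grip 0.51 [369.408 177.68 ] [ 0.63008351 -0.05714474  0.165     ]
side lip 0.87 [317.696 312.32 ] [ 0.28239898 -0.36281443  0.124     ]
[-1.93113210e-02  1.01437194e-01  1.80251686e+00 -2.16615805e-05
  1.23794192e+00 -1.49266276e+00] [0.45302666 0.02785247 0.22742302] 7.1667
```

View pics/t3.png

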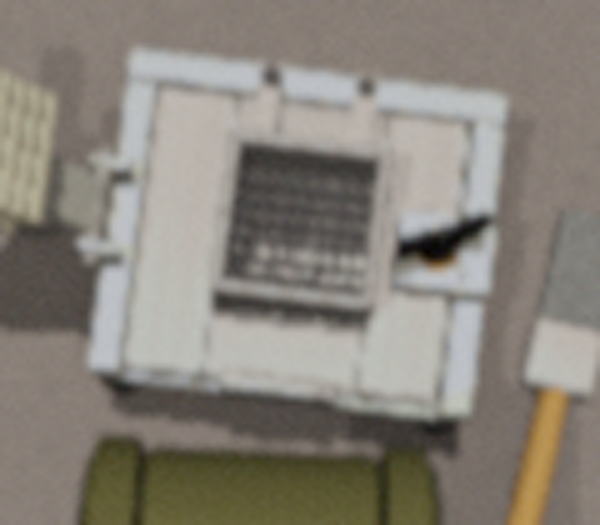

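The top view shows the cassette home, its rear edge against the stop. The wing is centred at crop (446,234), giving (0.630, -0.0635) with the blade at about 113°; the network's point is about 9 mm towards the collar, and collar geometry supports my reading.

{"fn": "servo_tool", "kwargs": {
  "commands": [
    [[-0.037, -0.0147, 0, 0, 0, 0, 0.04], [-0.037, -0.0147, 0, 0, 0, 0, 0.04], [-0.037, -0.0147, 0, 0, 0, 0, 0.04], [-0.037, -0.0147, 0, 0, 0, 0, 0.04], [-0.037, -0.0147, 0, 0, 0, 0, 0.04], [0, 0, 0, 0, 0, 6.8, 0.04], [0, 0, 0, 0, 0, 6.8, 0.04], [0, 0, 0, 0, 0, 6.8, 0.04]]
  ]
}}

```text
time: 7.83
tool_pos: [0.6301, -0.0637, 0.2258]
tcp_rot: [-0.715, -3.057, 0.0]
ft_force: [-0.5, -0.9, 1.2]
finger_gap: 0.04
gripper_force: 0.0
```

{"fn": "servo_tool", "kwargs": {
  "commands": [
    [[0, 0, 0, 0, 0, 6.8, 0.04], [0, 0, 0, 0, 0, 6.8, 0.04], [0, 0, 0, 0, 0, 6.8, 0.04], [0, 0, 0, 0, 0, 6.8, 0.04], [0, 0, 0, 0, 0, 6.8, 0.04], [0, 0, 0, 0, 0, 6.8, 0.04], [0, 0, 0, 0, 0, 0, 0.04], [0, 0, 0, 0, 0, 0, 0.04]]
  ]
}}

```text
time: 8.5
tool_pos: [0.6296, -0.0633, 0.227]
tcp_rot: [-1.724, -2.626, 0.001]
ft_force: [0.2, -0.9, -0.4]
finger_gap: 0.0402
gripper_force: 0.0
```

```bash
python3 - <<'E'
from h import *
s=grab_frame('wrist'); save(s,'w2.png'); st=robot.get_state(); print(st['joint_pos'],st['tool_pos'],st['time'],R.from_rotvec(st['tcp_rot']).as_matrix().round(3))
print(proj(s,[(.630,-.0635,.178),(.6203,-.0405,.178),(.6397,-.0865,.178)]).round(),[(r['conf'],np.array(r['location'])*[640,400]) for r in tip_of('wing_grip','wrist')])
E
```

```text
[-1.58003937e-01  5.00001235e-01  1.28605176e+00 -1.34337685e-05
  1.35624094e+00 -5.67614299e-01] [ 0.62953738 -0.0632469   0.22712905] 8.55 [[-0.398  0.917 -0.001]
 [ 0.917  0.398  0.   ]
 [ 0.    -0.001 -1.   ]]
[[328. 225.]
 [328. 183.]
 [327. 263.]] [(0.76, array([331.2 , 218.52]))]
```

View pics/w2.png

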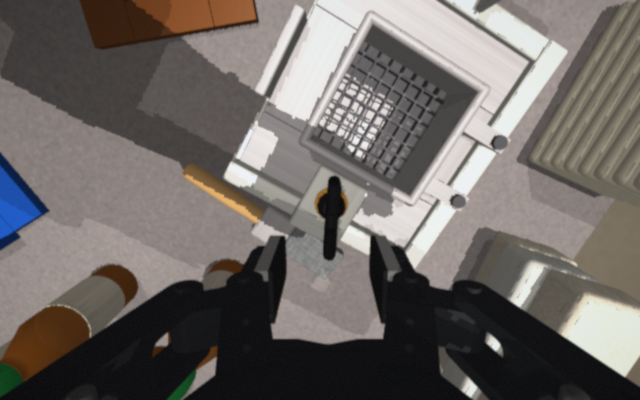

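The wrist view shows the black wing at (334,178)–(330,262), about 4 px to the right of my prediction, or +2 mm along tool y. The collar sits above it, clear of the fingers. I'll descend with a narrower opening.

{"fn": "servo_tool", "kwargs": {
  "commands": [
    [[0, 0.002, 0, 0, 0, 1.0, 0.028], [0, 0, 0, 0, 0, 0, 0.028], [0, 0, 0.015, 0, 0, 0, 0.028], [0, 0, 0.015, 0, 0, 0, 0.028], [0, 0, 0.015, 0, 0, 0, 0.028], [0, 0, 0.01, 0, 0, 0, 0.028], [0, 0, 0.005, 0, 0, 0, 0.028], [0, 0, 0, 0, 0, 0, 0.028]]
  ],
  "newtons": 25
}}

```text
time: 9.27
tool_pos: [0.6309, -0.0623, 0.1668]
tcp_rot: [-1.75, -2.607, 0.001]
ft_force: [-0.4, 0.3, 0.4]
finger_gap: 0.028
gripper_force: 0.0
```

{"fn": "servo_tool", "kwargs": {
  "commands": [
    [[0, 0, 0, 0, 0, 0, 0.0], [0, 0, 0, 0, 0, 0, 0.0], [0, 0, 0, 0, 0, 0, 0.0], [0, 0, 0, 0, 0, 0, 0.0]]
  ]
}}

```text
time: 9.6
tool_pos: [0.6316, -0.0623, 0.1688]
tcp_rot: [1.75, 2.607, 0.002]
ft_force: [1.4, 0.2, 3.2]
finger_gap: 0.0074
gripper_force: 29.0
```

```bash
cat > st.py <<'E'
from h import *
s=robot.get_state(); m=R.from_rotvec(s['tcp_rot']).as_matrix()
print('t',round(float(s['time']),2),'pos',s['tool_pos'].round(4),'F',s['ft_force'].round(2),'T',s['ft_torque'].round(3),'gap',round(float(s['finger_gap']),4),'grip',round(float(s['gripper_force']),1),'xang',np.degrees(np.arctan2(m[1,0],m[0,0])).round(2),'j6',s['joint_pos'][5].round(3))
E
python3 st.py
```

```text
t 9.6 pos [ 0.6316 -0.0623  0.1688] F [1.42 0.21 3.25] T [ 0.224 -0.165 -0.03 ] gap 0.0074 grip 29.0 xang 112.24 j6 -0.544
```

{"fn": "servo_tool", "kwargs": {
  "commands": [
    [[0, 0, -0.001, 0, 0, 0, 0.0], [0, 0, 0, 0, 0, 0, 0.0]]
  ],
  "newtons": 40
}}

```text
time: 9.77
tool_pos: [0.6314, -0.0623, 0.1689]
tcp_rot: [1.751, 2.607, 0.001]
ft_force: [4.7, 0.5, 0.0]
finger_gap: 0.007
gripper_force: 42.7
```

```bash
python3 st.py
```

```text
t 9.77 pos [ 0.6314 -0.0623  0.1689] F [4.68 0.46 0.02] T [ 0.209 -0.738  0.003] gap 0.007 grip 42.7 xang 112.23 j6 -0.544
```

{"fn": "servo_tool", "kwargs": {
  "commands": [
    [[0, 0, 0, 0, 0, 2, 0.0], [0, 0, 0.0002, 0, 0, 3, 0.0], [0, 0, 0.0002, 0, 0, 3, 0.0], [0, 0, 0, 0, 0, 0, 0]]
  ]
}}

```text
time: 10.1
tool_pos: [0.6314, -0.0623, 0.1685]
tcp_rot: [1.932, 2.477, 0.001]
ft_force: [4.2, 0.7, -0.4]
finger_gap: 0.0074
gripper_force: 42.7
```

```bash
python3 st.py
```

```text
t 10.1 pos [ 0.6314 -0.0623  0.1685] F [ 4.23  0.71 -0.43] T [ 0.23  -0.734 -0.05 ] gap 0.0074 grip 42.7 xang 104.09 j6 -0.402
```

{"fn": "servo_tool", "kwargs": {
  "commands": [
    [[0, 0.0005, 0, 0, 0, 0, 0.0], [0, 0, 0.0002, 0, 0, 3, 0.0], [0, 0, 0.0002, 0, 0, 3, 0.0], [0, 0, 0, 0, 0, 0, 0]]
  ]
}}

```text
time: 10.43
tool_pos: [0.6315, -0.0623, 0.1681]
tcp_rot: [-2.057, -2.374, 0.001]
ft_force: [-0.1, 0.4, 2.5]
finger_gap: 0.0072
gripper_force: 43.1
```

```bash
cat > st.py <<'E'
from h import *
a=[]
for i in range(6):
    s=robot.get_state(); a.append(np.r_[s['ft_force'],s['ft_torque'],s['effort'][5]])
    if i<5: grab_frame('wrist')
m=R.from_rotvec(s['tcp_rot']).as_matrix(); x=np.degrees(np.arctan2(m[1,0],m[0,0])); a=np.array(a)
print('t',round(float(s['time']),2),'pos',s['tool_pos'].round(4),'F,T,e6',a.mean(0).round(3),'sdTz',a[:,5].std().round(3),a[:,6].std().round(3),'gap',round(float(s['finger_gap']),4),'xang',x.round(2),'theta',round(.3-np.radians(x-84.4),3),'j6',s['joint_pos'][5].round(3))
E
python3 st.py
```

```text
t 10.68 pos [ 0.6315 -0.0623  0.1681] F,T,e6 [-0.98   0.424  2.914  0.03   0.222 -0.04   0.33 ] sdTz 0.04 0.446 gap 0.0074 xang 98.32 theta 0.057 j6 -0.301
```

{"fn": "servo_tool", "kwargs": {
  "commands": [
    [[0, 0, 0.0003, 0, 0, 3, 0.0], [0, 0, 0.0002, 0, 0, 3, 0.0], [0, 0, 0, 0, 0, 0, 0]]
  ]
}}

```text
time: 10.93
tool_pos: [0.6315, -0.0623, 0.1677]
tcp_rot: [-2.18, -2.262, 0.0]
ft_force: [-2.8, 1.0, 5.0]
finger_gap: 0.007
gripper_force: 43.6
```

```bash
python3 st.py
```

```text
t 11.18 pos [ 0.6315 -0.0623  0.1678] F,T,e6 [-2.706  0.198  5.273 -0.009  0.548 -0.067  0.271] sdTz 0.018 0.413 gap 0.0073 xang 92.3 theta 0.162 j6 -0.196
```

{"fn": "servo_tool", "kwargs": {
  "commands": [
    [[0, 0, 0.0003, 0, 0, 3, 0.0], [0, 0, 0.0002, 0, 0, 3, 0.0], [0, 0, 0, 0, 0, 0, 0]]
  ]
}}

```text
time: 11.43
tool_pos: [0.6314, -0.0623, 0.1674]
tcp_rot: [-2.296, -2.145, 0.001]
ft_force: [-3.8, 0.7, 7.4]
finger_gap: 0.0075
gripper_force: 43.8
```

```bash
python3 st.py
```

```text
t 11.68 pos [ 0.6315 -0.0623  0.1674] F,T,e6 [-3.840e+00  4.080e-01  6.924e+00 -5.000e-03  7.860e-01 -3.600e-02
  2.680e-01] sdTz 0.018 0.413 gap 0.007 xang 86.29 theta 0.267 j6 -0.091
```

{"fn": "servo_tool", "kwargs": {
  "commands": [
    [[0, -0.0004, 0, 0, 0, 3, 0.0], [0, 0, 0, 0, 0, 3, 0.0], [0, 0, 0, 0, 0, 0, 0]]
  ]
}}

```text
time: 11.93
tool_pos: [0.6312, -0.0623, 0.1673]
tcp_rot: [2.404, 2.022, 0.0]
ft_force: [-0.9, 0.6, 6.4]
finger_gap: 0.0074
gripper_force: 43.6
```

```bash
python3 st.py
```

```text
t 12.18 pos [ 0.6312 -0.0623  0.1673] F,T,e6 [-1.702e+00  3.220e-01  5.765e+00 -2.000e-03  3.970e-01 -5.000e-02
  2.850e-01] sdTz 0.017 0.455 gap 0.0075 xang 80.34 theta 0.371 j6 0.013
```

{"fn": "servo_tool", "kwargs": {
  "commands": [
    [[0, 0, 0.0002, 0, 0, 3, 0.0], [0, 0, 0, 0, 0, 3, 0.0], [0, 0, 0, 0, 0, 0, 0]]
  ]
}}

```text
time: 12.43
tool_pos: [0.6312, -0.0623, 0.1672]
tcp_rot: [2.506, 1.894, -0.0]
ft_force: [-1.6, -0.3, 6.1]
finger_gap: 0.0071
gripper_force: 43.7
```

```bash
python3 st.py
```

```text
t 12.68 pos [ 0.6312 -0.0623  0.1672] F,T,e6 [-3.054  0.304  6.929 -0.015  0.617  0.031  0.337] sdTz 0.014 0.433 gap 0.0073 xang 74.34 theta 0.476 j6 0.117
```

{"fn": "servo_tool", "kwargs": {
  "commands": [
    [[0, -0.0003, 0, 0, 0, 2, 0.0], [0, 0, 0, 0, 0, 2, 0.0], [0, 0, 0, 0, 0, 0, 0]]
  ]
}}

```text
time: 12.93
tool_pos: [0.631, -0.0622, 0.1671]
tcp_rot: [2.57, 1.807, 0.0]
ft_force: [-2.1, -0.2, 4.9]
finger_gap: 0.0072
gripper_force: 43.5
```

```bash
python3 st.py
```

```text
t 13.18 pos [ 0.631  -0.0622  0.1671] F,T,e6 [-1.49  -0.211  5.374 -0.058  0.289  0.093  0.317] sdTz 0.038 0.289 gap 0.0071 xang 70.34 theta 0.545 j6 0.187
```

{"fn": "servo_tool", "kwargs": {
  "commands": [
    [[0, 0, 0, 0, 0, 2, 0.0], [0, 0, 0.0002, 0, 0, 2, 0.0], [0, 0, 0, 0, 0, 0, 0]]
  ]
}}

```text
time: 13.43
tool_pos: [0.631, -0.0622, 0.167]
tcp_rot: [2.631, 1.716, 0.0]
ft_force: [-2.8, 0.2, 6.1]
finger_gap: 0.0071
gripper_force: 43.7
```

```bash
python3 st.py
```

```text
t 13.68 pos [ 0.631  -0.0622  0.167 ] F,T,e6 [-2.485 -0.342  6.537 -0.01   0.462  0.171  0.373] sdTz 0.033 0.289 gap 0.007 xang 66.35 theta 0.615 j6 0.257
```

{"fn": "servo_tool", "kwargs": {
  "commands": [
    [[0, 0, 0, 0, 0, 2, 0.0], [0, 0, 0, 0, 0, 0, 0], [0, 0, 0, 0, 0, 0, 0]]
  ]
}}

```text
time: 13.93
tool_pos: [0.631, -0.0622, 0.167]
tcp_rot: [2.659, 1.673, 0.0]
ft_force: [-2.2, -0.0, 6.5]
finger_gap: 0.0075
gripper_force: 43.7
```

```bash
python3 st.py; python3 st.py
```

```text
t 14.18 pos [ 0.631  -0.0622  0.167 ] F,T,e6 [-2.031e+00 -4.250e-01  6.508e+00 -1.000e-03  4.650e-01  1.680e-01
  2.050e-01] sdTz 0.018 0.054 gap 0.0073 xang 64.35 theta 0.65 j6 0.292
t 14.43 pos [ 0.631  -0.0622  0.167 ] F,T,e6 [-2.344 -0.209  6.279 -0.009  0.473  0.183  0.172] sdTz 0.014 0.0 gap 0.0071 xang 64.35 theta 0.65 j6 0.292
```

{"fn": "servo_tool", "kwargs": {
  "commands": [
    [[0, 0, 0, 0, 0, 1.2, 0.0], [0, 0, 0, 0, 0, 0, 0], [0, 0, 0, 0, 0, 0, 0]]
  ]
}}

```text
time: 14.68
tool_pos: [0.6309, -0.0622, 0.167]
tcp_rot: [2.676, 1.645, 0.0]
ft_force: [-2.5, 1.4, 6.6]
finger_gap: 0.007
gripper_force: 43.7
```

```bash
python3 st.py; python3 st.py
```

```text
t 14.93 pos [ 0.6309 -0.0622  0.167 ] F,T,e6 [-2.288  0.415  6.513 -0.022  0.482  0.244  0.231] sdTz 0.026 0.033 gap 0.0071 xang 63.15 theta 0.671 j6 0.313
t 15.18 pos [ 0.631  -0.0622  0.167 ] F,T,e6 [-2.14  -0.129  6.317 -0.022  0.473  0.211  0.211] sdTz 0.018 0.0 gap 0.0072 xang 63.15 theta 0.671 j6 0.313
```

{"fn": "servo_tool", "kwargs": {
  "commands": [
    [[0, 0, 0, 0, 0, 0, 0.028], [0, 0, 0, 0, 0, 0, 0.028], [0, 0, 0, 0, 0, 0, 0.028], [0, 0, -0.01, 0, 0, 0, 0.028], [0, 0, -0.025, 0, 0, 0, 0.028], [0, 0, -0.03, 0, 0, 0, 0.028], [0, 0, -0.03, 0, 0, 0, 0.028]]
  ]
}}

```text
time: 15.77
tool_pos: [0.6307, -0.0621, 0.2631]
tcp_rot: [-2.678, -1.642, 0.001]
ft_force: [0.6, 0.1, 0.4]
finger_gap: 0.0279
gripper_force: 0.0
```

{"fn": "servo_tool", "kwargs": {
  "commands": [
    [[-0.014, -0.027, 0, 0, 0, 0, 0.028], [-0.014, -0.027, 0, 0, 0, 0, 0.028], [-0.014, -0.027, 0, 0, 0, 0, 0.028], [-0.014, -0.027, 0, 0, 0, 0, 0.028], [-0.014, -0.027, 0, 0, 0, 0, 0.028], [-0.014, -0.027, 0, 0, 0, 0, 0.028], [0, 0, 0, 0, 0, 0, 0.028], [0, 0, 0, 0, 0, 0, 0.028]]
  ]
}}

```text
time: 16.43
tool_pos: [0.448, -0.0636, 0.2628]
tcp_rot: [2.677, 1.641, 0.002]
ft_force: [0.2, -0.2, 0.2]
finger_gap: 0.028
gripper_force: 0.0
```

```bash
python3 - <<'E'
from h import *
s=grab_frame('top'); save({'image':cv2.resize(s['image'][85:190,265:385],None,fx=5,fy=5,interpolation=2)},'t4.png')
E
python3 st.py
```

```text
t 16.73 pos [ 0.449  -0.0635  0.2613] F,T,e6 [-0.197 -0.172 -0.166 -0.008 -0.003 -0.011 -0.009] sdTz 0.031 0.013 gap 0.0282 xang 63.04 theta 0.673 j6 0.249
```

View pics/t4.png

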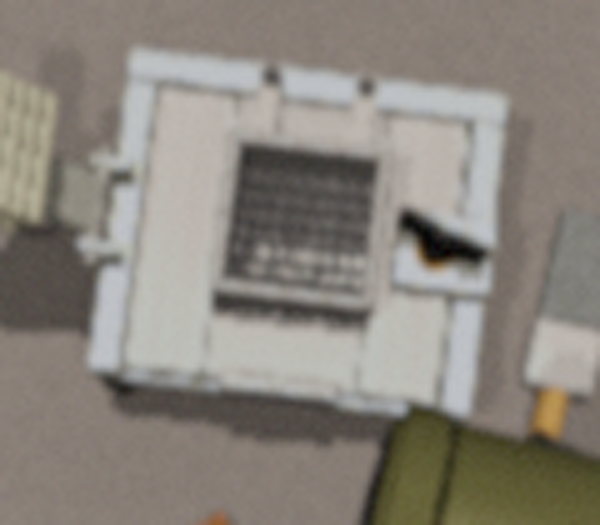

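The cassette is still home with no gap at the stop. The wing is turned to crop (405,215)–(488,258), which matches about 0.67 rad, and the arm is clear. I'll hand it in.

```bash
python3 -c "
from workcell import workorder
print(workorder.hand_in())"
```

```text
the job is handed in; nothing more can be done
None
```

The job is handed in: the cassette is home against its back stop, and the wing screw is clamped at about 0.25 Nm, roughly 0.25 rad past first touch by my torque readings, with the arm clear of everything.

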